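Clock and key a die ring on its setting station

TASK

Turn the notched die ring on its spigot until the notch faces the sliding key, then push the key fully home into the notch without forcing it. Then turn the ring clockwise (seen from above) up against the key with a firm fingertip push of about 15 N on one of its screw heads, kept up for about a second, so that no play is left that way, and let go. Leave the wrench, the tin and the spacer where they are, and never press the ring hard on the key (well under 25 N).

Things in the scene. Friction and masses are not known exactly. Their poses are not given: they have to be found in the camera images.
- station: Fixed dark steel setting station: round base plate 176 mm across, 12 mm thick, with a 64 mm wide extension that carries the sliding key. Origin on the spigot's axis at bench level, z up; x points from the spigot along the key's line of travel, out to the key. Spigot 36 mm across, top 36 mm above the bench (small cap to 42 mm).
- guide (a point): Top middle of the key's guide bridge, 37 mm above the bench, on the key's line, where a white line is scribed. The bridge spans 82 to 102 mm from the spigot's axis and is 41 mm wide.
- ring: Loose plain aluminium die ring, flat on the base plate around the spigot with 0.8 mm clearance all round: outside 144 mm, bore 37.6 mm, 16 mm thick, about 0.6 kg. Origin on its axis at its underside, 12 mm above the bench. x points through its only notch. Dry friction (a few N at a screw head) keeps it where it is left; it turns either way without end.
- ring_notch (a point): Middle of the notch's mouth at the ring's outer edge (72 mm from the axis), at half thickness. The notch is 18 mm wide, 16 mm deep from the edge and goes through the thickness.
- ring_head (a point): Top centre of the screw head opposite the notch. Three such round heads, 18 mm across, 16 mm high (28 to 44 mm above the bench), stand on the ring 55 mm from its axis at 60, 180 and 300 degrees from the notch. Pushing one sideways turns the ring.
- key: Plain steel sliding key: bar 14 mm wide, 14 to 26 mm above the bench, with an upright pin 16 mm across, 26 to 60 mm above the bench, to push it by. Origin on the pin's axis at the bar's underside; axes as the station's. Pin 142 mm from the spigot's axis fully out (starts up to 5 mm further in), 114 mm fully home at its stop. Takes about 5 N to slide and stays where left.
- key_tip (a point): The end of the key's bar towards the ring, 56 mm from the pin's axis; 58 mm from the spigot's axis when home, 2 mm short of the notch's floor. Tapered over the last 4 mm to 8 mm wide, so it draws the ring round if the notch is up to about 5 mm off. In the notch the key has 2 mm of play on either side.
- wrench: Bystander: an open spanner about 190 mm long, lying on the bench. Origin at its underside, x along it.
- grease_tin: Bystander: a grey tin 66 mm across and 85 mm high standing on the bench. Origin at its underside's centre.
- spacer: Bystander: a steel spacer ring 68 mm across and 18 mm high lying on the bench. Origin at its underside's centre.
Mind the look-alikes: they are no part of the job. What is meant by the ring is not blue or yellow, and is the larger of those in its own colour.

How it is judged:
By the outcome, as a careful person would: the job done as asked, in the order asked, and still so for the second after the job is handed in, with the robot touching nothing.
It also fails if it takes over 72 s, if anything falls off the work surface, if the arm or the gripper's body presses on something with over 40 N, if the wrist force passes 120 N, or if a joint passes its speed limit or range.

ROBOT

A 7-joint arm with a two-finger parallel gripper is mounted at the origin on the work surface. World frame = base frame: x ahead of the robot, y to its left, z up, the work surface at z = 0. Lengths are in m, angles in degrees, forces in N, time in s.
With the tool pointing down it reaches from about 0.4 to 0.875 m from the base axis. Payload 19.3 kg.
Tool frame: the origin (TCP) lies midway between the tips of the shut fingers; the grasp point (between the pads) lies 19 mm behind it; z points along the fingers, y is the direction in which the jaws open and shut (so a half turn about z gives the same grasp; the last joint's range is limited). The gripper opens to 85 mm and grips with 20 to 120 N. Pads are 22 mm wide; open, the fingers measure 114 mm over their backs; the gripper's body (76 mm by 85 mm) begins 54 mm behind the grasp point. The pads swing forward as they close: fully open they stand 13 mm farther back than shut.
Start: joints at [72.983, 29.874, -2.08, 91.645, 1.215, 58.505, -6.463], TCP at [0.141, -0.609, 0.231] pointing down, gripper open.
Joint ranges: [-166.77, 166.77], [-17.47, 122.26], [-85.68, 81.53], [9.62, 139.38], [-72.42, 252.41], [9.2, 110.78], [-144.41, 144.41]. Speed limits (degrees/s): [108.29, 108.29, 136.94, 136.94, 172.46, 172.46, 172.46].

INTERFACE

Orientations are given as [roll, pitch, yaw] about the fixed x, y, z axes, in that order (R = Rz(yaw) Ry(pitch) Rx(roll)).
In Python, from rig import r gives the robot as it stands.
- The arm moves only by the tool carry_out, never from a script. Its argument "steps" is a list of rows, each an object with "offset": the shift along the tool's x, y, z in cm, a list of three; "twist": the turn about the tool's z in degrees. In form: [{"offset": [tx, ty, tz], "twist": twist}, ...]. A call has 1 to 5 rows; each row is the pose to reach, as a shift and turn from the pose commanded when the call began, along the tool's axes at that moment; what a row does not reach only later rows make up. A row lasts 1/12 s, in which the tool goes at most 41.7 mm and 7.16 degrees, less where a joint would pass 70% of its speed; a pose out of reach is approached as far as the arm can. A call with a gripper value outside its range is refused whole. "hand" is the closure, from -1 (fully open) to 1 (shut), set as the call begins (left out, the last holds). The fingers move at their own pace and stop on an object; the grip force is fixed at half the most. Time passes only in rows, so rows that repeat a pose let the fingers close. It gives the time, the measured TCP pose, the force and the opening at its end, in the units of the state.
- r.read_state(): the state, without advancing time (a new reading comes with each control period).
- r.get_image(name): name is "side" or "top" or "wrist"; returns a dict with "image" (400x640x3 uint8, red, green, blue), "fov_y" (degrees; the focal length in pixels is half the picture's height over the tangent of half this angle, whatever the lens; pixels are square), "cx", "cy" (the principal point, pixels), "world_from_camera" (4x4, takes a point from camera to world coordinates). Camera axes: x right, y down, z forward; pixel columns grow to the right and rows downward; lengths in m; the calibration is good to about 2 mm. A picture is of the moment at which its call begins. There is no depth.
- r.finish_job(): hands the job in, once; it reports no verdict.
The state is a dict: "t": time; "q": joint angles; "dq": joint speeds; "tau": joint torques, N m; "eef_pos": TCP position; "tool_rot": TCP orientation; "force": force on the tool from outside, world axes, zero at the start; "moment": the same for the moment, N m; "finger_gap": finger opening in m.
Only numpy, scipy, OpenCV 4.12 (cv2) and the standard library are available. Lean on these libraries where they do the work, as an engineer would, in place of code of your own. Each camera call takes 0.05 s, during which the arm holds its last target.

## Working session

There is one attempt and no reset: what is moved stays moved. The work goes in short steps, Python scripts to look and compute and a tool call to move; the robot and the scene stay as the last step left them, time stands still between calls to the robot, and variables do not carry over. Pictures are saved under pics/ and viewed, and the job is handed in when it is done.

Besides the shell and the picture viewer there is one more tool, called after "Emit:" in YAML: its name, and indented under it one key for each argument. carry_out: Moves the arm, as the interface text tells. Its arguments: {"type":"object","properties":{"steps":{"type":"array","items":{"type":"object","properties":{"offset":{"type":"array","items":{"type":"number"}},"twist":{"type":"number"}}}},"hand":{"type":"number"}},"required":["steps"]}

```bash
ls; mkdir -p pics; python3 - <<'E'
from rig import r
import cv2
print(r.read_state())
for n in ("side","top","wrist"):
    d=r.get_image(n); cv2.imwrite(f"pics/{n}0.png",d["image"][:,:,::-1]); print(n,d["fov_y"],d["cx"],d["cy"],d["world_from_camera"])
E
```

```text
pics
{'t': 0.0, 'q': array([72.98387671, 29.91018602, -2.08011834, 91.67339484,  1.21416756,
       58.50380321, -6.4631919 ]), 'dq': array([ 0.05386301,  0.05769749,  0.04014646, -0.09331197,  0.00530396,
       -0.09655429, -0.00376778]), 'tau': array([-1.15555460e-03, -9.27130795e+01,  1.97922617e+00, -3.69938922e+01,
        1.77865068e-02,  8.28199438e-03, -6.01557895e-05]), 'eef_pos': array([ 0.14040901, -0.60868137,  0.2307172 ]), 'tool_rot': array([-1.79934835e+02,  4.84842256e-03,  1.29917771e+01]), 'force': array([-0.50021431,  0.29755524, -0.32256823]), 'moment': array([-0.03190961,  0.02008455,  0.00907502]), 'finger_gap': 0.08591648257373596}
side 47.24775793943168 314.95344935467284 203.30132953142802 [[-0.70121911 -0.36897281  0.61004167 -0.03555959]
 [-0.71292779  0.36898243 -0.59631027  0.60665067]
 [-0.00507238 -0.85305981 -0.5217885   0.62352051]
 [ 0.          0.          0.          1.        ]]
top 44.23532329470549 321.8244886198737 204.81449710513223 [[-0.00912499 -0.99126487  0.13157014  0.4215418 ]
 [-0.99984734  0.00708396 -0.01597254 -0.00370585]
 [ 0.01490098 -0.1316958  -0.99117818  1.43480374]
 [ 0.          0.          0.          1.        ]]
wrist 61.98743117433994 323.18706676367793 202.50946883946554 [[ 2.26436841e-01 -9.39450042e-01 -2.57215816e-01  2.07313027e-01]
 [-9.74025440e-01 -2.18641037e-01 -5.89112804e-02 -5.94141469e-01]
 [-8.93727871e-04  2.63874433e-01 -9.64556626e-01  3.74495702e-01]
 [ 0.00000000e+00  0.00000000e+00  0.00000000e+00  1.00000000e+00]]
```

View pics/side0.png

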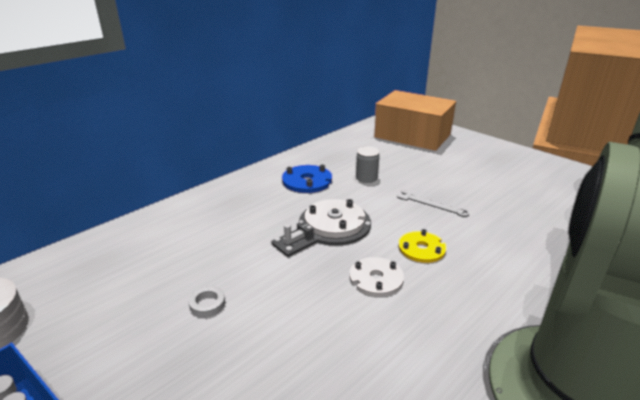

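View pics/top0.png

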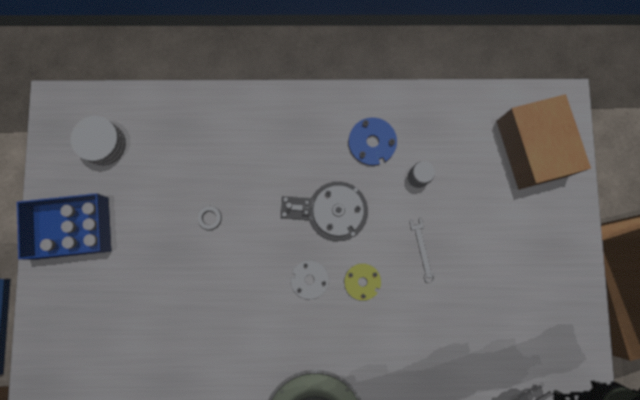

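View pics/wrist0.png

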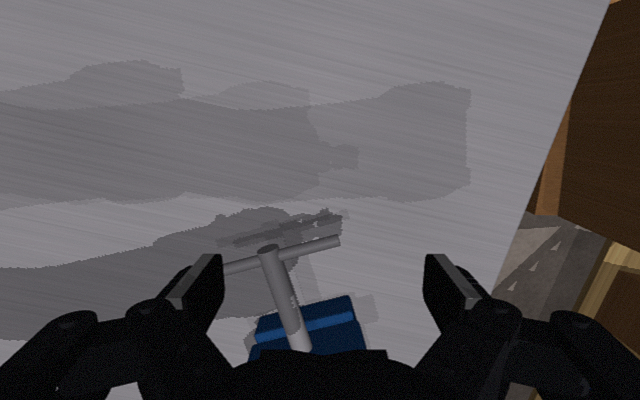

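```bash
cat > h.py <<'E'
import numpy as np, cv2
from rig import r
def save(n,f,crop=None,s=1,d=None):
    d=d or r.get_image(n); im=d["image"][:,:,::-1].copy()
    if crop: x0,y0,x1,y1=crop; im=im[y0:y1,x0:x1]
    im=cv2.resize(im,None,fx=s,fy=s,interpolation=cv2.INTER_CUBIC); cv2.imwrite("pics/"+f,im); return d
def K(d):
    f=200/np.tan(np.radians(d["fov_y"]/2)); return f
def ray(d,u,v):
    T=d["world_from_camera"]; f=K(d); c=np.array([(u-d["cx"])/f,(v-d["cy"])/f,1.]); return T[:3,3],T[:3,:3]@c
def at(d,u,v,z):
    o,k=ray(d,u,v); return o+k*(z-o[2])/k[2]
def proj(d,p):
    T=d["world_from_camera"]; c=T[:3,:3].T@(np.asarray(p)-T[:3,3]); f=K(d); return d["cx"]+f*c[0]/c[2], d["cy"]+f*c[1]/c[2]
E
python3 - <<'E'
from h import *
a=save("top","top1.png",(260,160,400,265),5.7)
b=save("side","side1.png",(260,180,400,270),5.7)
E
```

```text
(no output)
```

View pics/top1.png

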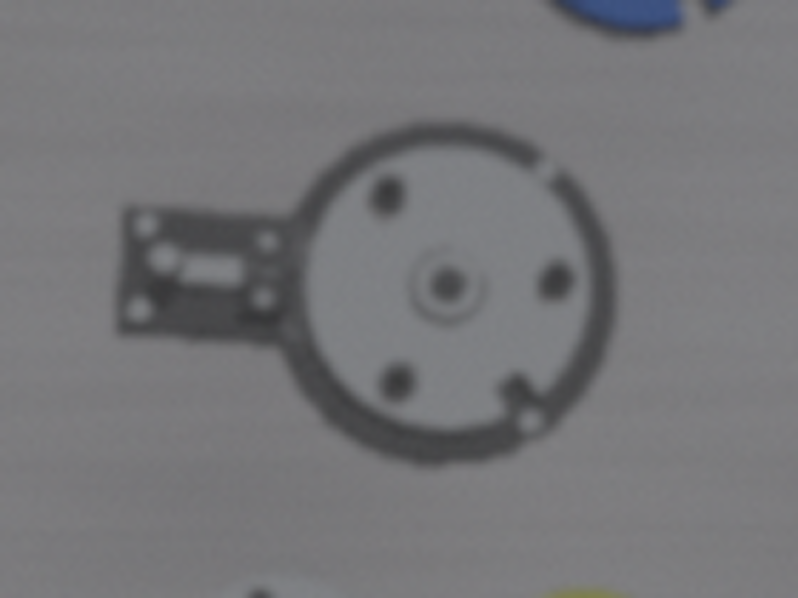

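View pics/side1.png

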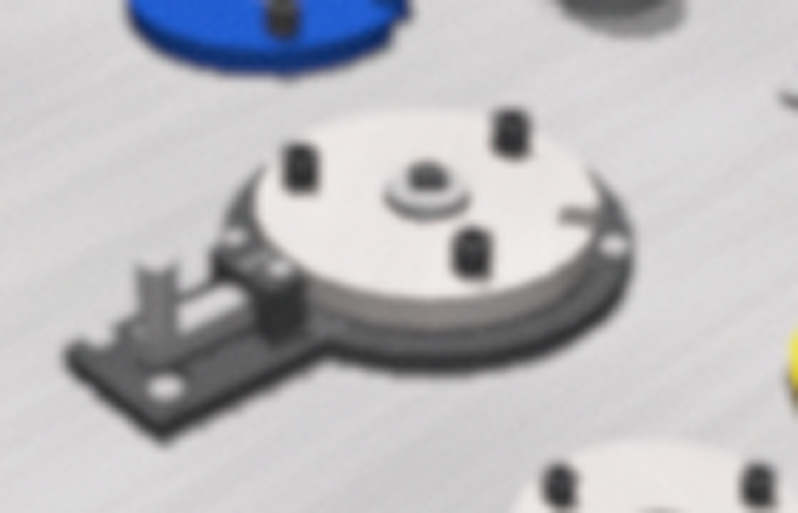

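```bash
python3 - <<'E'
from h import *
a=r.get_image("top"); b=r.get_image("side")
def z1(u,v,ox,oy): return u/5.7+ox-0.4, v/5.7+oy-0.4
def tri(p,q):
    o1,k1=ray(a,*p); o2,k2=ray(b,*q)
    A=np.stack([k1,-k2],1); s,t=np.linalg.lstsq(A,o2-o1,rcond=None)[0]
    x=o1+s*k1;y=o2+t*k2; return (x+y)/2, np.linalg.norm(x-y)
T={"cap":((447,284),(428,174)),"hA":((388,193),(300,150)),"hR":((556,278),(473,235)),"hC":((398,381),(512,116)),"pin":((165,255),(157,265)),"boltL":((138,309),(165,388))}
# note side correspondences
for k,(p,q) in T.items(): print(k,tri(z1(*p,260,160),z1(*q,260,180)))
for k,p,z in [("cap",(447,284),.042),("hA",(388,193),.044),("hB",(556,278),.044),("hC",(398,381),.044),("pin",(165,257),.06),("endU",(126,208),.012),("endD",(119,333),.012)]:
    print(k,at(a,*z1(*p,260,160),z))
for n,uv in [("tin",(423,170)),("wr",(421,250)),("spacer",(209,218))]: print(n,at(a,*uv,0.0))
E
```

```text
cap (array([ 0.5928265 , -0.07273732,  0.03878558]), np.float64(0.0010268669171921237))
hA (array([ 0.63883901, -0.04322017,  0.04335566]), np.float64(0.00018037878609286474))
hR (array([ 0.60840238, -0.12934295, -0.02650693]), np.float64(0.011414254265771754))
hC (array([ 0.53440779, -0.04892299,  0.10276737]), np.float64(0.01166205449329086))
pin (array([0.60606968, 0.06737   , 0.05386137]), np.float64(0.0022598423682704204))
boltL (array([0.58419753, 0.08363465, 0.014672  ]), np.float64(0.0008734672022636418))
cap [ 0.59282472 -0.07224782  0.042     ]
hA [ 0.63880572 -0.04314131  0.044     ]
hB [ 0.59520529 -0.12675475  0.044     ]
hC [ 0.54414351 -0.04710546  0.044     ]
pin [0.60506463 0.06784679 0.06      ]
endU [0.63694104 0.0903016  0.012     ]
endD [0.57259067 0.09375963 0.012     ]
tin [ 0.71445782 -0.32919009  0.        ]
wr [ 0.47707168 -0.3147231   0.        ]
spacer [0.57550139 0.30313064 0.        ]
```

Emit:
carry_out:
  steps:
    - {"offset": [2,-1.3,0],"twist": 0}
    - {"offset": [5.37,-3.45,0],"twist": 0}
    - {"offset": [8.7,-5.6,0],"twist": 0}
    - {"offset": [12.1,-7.8,0],"twist": 0}
    - {"offset": [15.5,-9.9,0],"twist": 0}
  hand: 1

```text
t: 0.77
eef_pos: [0.2702, -0.4761, 0.2314]
tool_rot: [180.0, -0.0, 13.0]
force: [1.6, -1.4, 0.6]
finger_gap: 0.0256
```

Emit:
carry_out:
  steps:
    - {"offset": [3.3,-2.1,0],"twist": 0}
    - {"offset": [6.6,-4.2,0],"twist": 0}
    - {"offset": [9.9,-6.3,0],"twist": 0}
    - {"offset": [13.2,-8.4,0],"twist": 0}
    - {"offset": [16.5,-10.6,0],"twist": 0}

```text
t: 1.18
eef_pos: [0.4073, -0.3359, 0.2315]
tool_rot: [180.0, -0.0, 13.0]
force: [0.4, -0.6, -0.6]
finger_gap: 0.0001
```

Emit:
carry_out:
  steps:
    - {"offset": [3.3,-2.1,0],"twist": -7}
    - {"offset": [6.6,-4.2,0],"twist": -14}
    - {"offset": [9.9,-6.3,0],"twist": -21}
    - {"offset": [13.2,-8.4,0],"twist": -28}
    - {"offset": [16.5,-10.6,0],"twist": -35}

```text
t: 1.6
eef_pos: [0.5443, -0.1955, 0.2315]
tool_rot: [180.0, -0.0, 48.3]
force: [0.6, -2.0, -0.5]
finger_gap: -0.0003
```

```bash
python3 -c "
from h import *
s=r.read_state(); print({k:s[k] for k in ('t','q','eef_pos','tool_rot','force','finger_gap')})"
```

```text
{'t': 1.6, 'q': array([ 27.0875637 ,  26.42905931, -18.34212479,  98.26238164,
         9.64599608,  56.83123832, -36.43874229]), 'eef_pos': array([ 0.54428111, -0.19550909,  0.23150569]), 'tool_rot': array([ 1.79974005e+02, -2.64762675e-03,  4.83182232e+01]), 'force': array([ 0.59554815, -1.95391866, -0.51423719]), 'finger_gap': -0.00032598189251219266}
```

Emit:
carry_out:
  steps:
    - {"offset": [2.5,0.1,0],"twist": -7}
    - {"offset": [5,0.2,0],"twist": -14}
    - {"offset": [7.5,0.4,0],"twist": -21}
    - {"offset": [9.5,0.5,0],"twist": -28}
    - {"offset": [10.5,0.6,0],"twist": -35}

```text
t: 2.02
eef_pos: [0.6193, -0.1203, 0.2312]
tool_rot: [180.0, -0.1, 83.5]
force: [-0.7, -1.0, -0.1]
finger_gap: 0.0001
```

Emit:
carry_out:
  steps:
    - {"offset": [0,0,0],"twist": -7}
    - {"offset": [0,0,0],"twist": -14}
    - {"offset": [0,0,0],"twist": -21}
    - {"offset": [0,0,0],"twist": -28}
    - {"offset": [0,0,0],"twist": -35}

```text
t: 2.43
eef_pos: [0.6179, -0.1229, 0.2313]
tool_rot: [-180.0, 0.0, 118.3]
force: [0.4, 0.7, 0.3]
finger_gap: 0.0002
```

```bash
python3 -c "
from h import *
d=save('wrist','w1.png')
s=r.read_state(); print({k:s[k] for k in ('t','q','eef_pos','tool_rot','force','finger_gap')})
print(d['world_from_camera'])
import pickle; pickle.dump(d,open('w1.pkl','wb'))"
```

```text
{'t': 2.4833, 'q': array([ 28.66883624,  33.81798086, -34.9108195 ,  89.58002047,
        20.90061926,  63.25563672,  17.68274918]), 'eef_pos': array([ 0.61782087, -0.12311929,  0.23114117]), 'tool_rot': array([-1.79982118e+02, -4.74026540e-03,  1.18876665e+02]), 'force': array([-0.75062447,  0.24023004, -0.80353997]), 'finger_gap': -6.341883321700031e-05}
[[ 8.79429344e-01  4.59000667e-01  1.26184060e-01  5.87895869e-01]
 [ 4.76029325e-01 -8.48155320e-01 -2.32440605e-01 -6.44634130e-02]
 [ 3.33289165e-04  2.64482402e-01 -9.64390454e-01  3.74955851e-01]
 [ 0.00000000e+00  0.00000000e+00  0.00000000e+00  1.00000000e+00]]
```

View pics/w1.png

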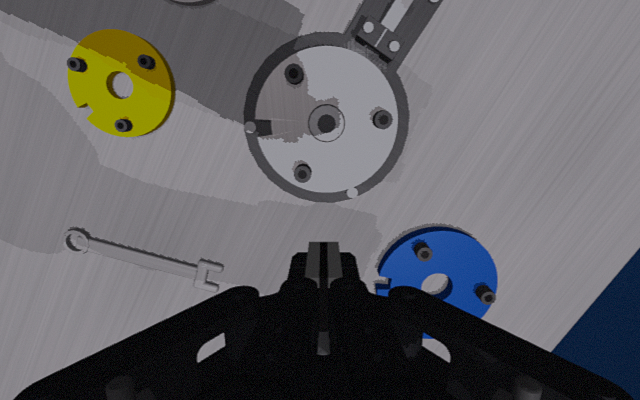

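```bash
python3 - <<'E'
from h import *
import pickle
d=pickle.load(open('w1.pkl','rb'))
im=d["image"]; c=cv2.resize(im[0:240,220:460,::-1],None,fx=3,fy=3)[:600]; cv2.imwrite("pics/w1z.png",cv2.resize(im[0:200,230:450,::-1],None,fx=3,fy=3,interpolation=cv2.INTER_CUBIC))
for k,uv,z in [("cap",(326,123),.042),("A",(293.5,74),.044),("B",(382,119),.044),("C",(302,173),.044),("notch",(262,127),.02),("br1",(369,26),.037),("br2",(394,46),.037)]:
    p=at(d,*uv,z); print(k,p, np.degrees(np.arctan2(p[1]+.0725,p[0]-.592)),np.hypot(p[1]+.0725,p[0]-.592))
print(proj(d,r.read_state()['eef_pos']))
E
```

```text
cap [ 0.59567247 -0.07284596  0.042     ] -5.38162830313423 0.003688727382600474
A [ 0.54774094 -0.04817514  0.044     ] 151.2067248873138 0.050503102674265124
B [ 0.64132955 -0.04378798  0.044     ] 30.201334532913844 0.057077012514122144
C [ 0.59779165 -0.12730027  0.044     ] -83.96700128898262 0.05510547349935891
notch [ 0.53954801 -0.10866354  0.02      ] -145.41529732232067 0.06371037721795529
br1 [0.58907475 0.02203765 0.037     ] 91.77231807723071 0.09458289656863954
br2 [0.61815131 0.01858182 0.037     ] 73.98022610782046 0.09476174631581455
(np.float64(319.66168960398517), np.float64(256.786051261025))
```

View pics/w1z.png

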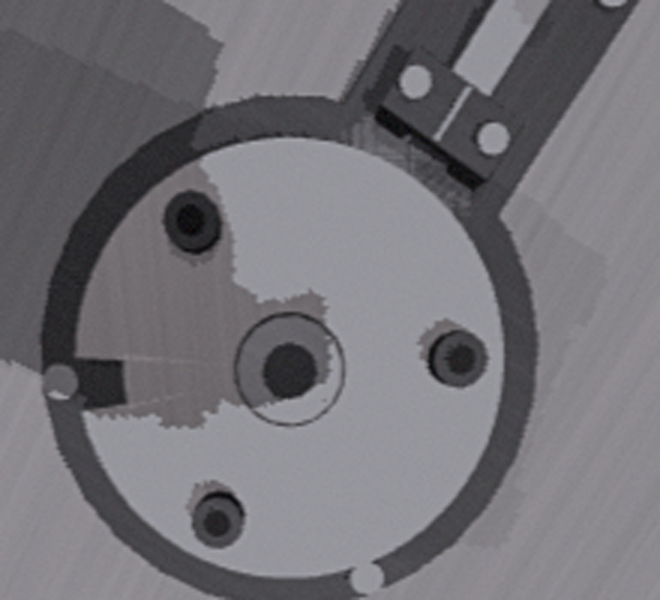

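Emit:
carry_out:
  steps:
    - {"offset": [0,0.5,4],"twist": 0}
    - {"offset": [0,0.5,8],"twist": 0}
    - {"offset": [0,0.5,12],"twist": 0}
    - {"offset": [0,0.5,15],"twist": 0}
    - {"offset": [0,0.5,16.5],"twist": 0}

```text
t: 2.9
eef_pos: [0.6205, -0.1204, 0.0625]
tool_rot: [-179.8, -0.1, 117.8]
force: [0.2, -0.1, -0.3]
finger_gap: -0.0001
```

```bash
python3 -c "
from h import *
d=save('wrist','w2.png')
s=r.read_state(); print({k:s[k] for k in ('t','q','eef_pos','tool_rot','force','finger_gap')})
"
```

```text
{'t': 2.95, 'q': array([ 24.8723302 ,  45.38874296, -29.54582275,  95.93937809,
        28.75702322,  46.76276917,  10.32375554]), 'eef_pos': array([ 0.62014955, -0.12032963,  0.06156358]), 'tool_rot': array([-179.74339367,   -0.19377141,  117.87973852]), 'force': array([-2.16374277, -0.35199324, -3.20197292]), 'finger_gap': 1.9107860766035524e-05}
```

View pics/w2.png

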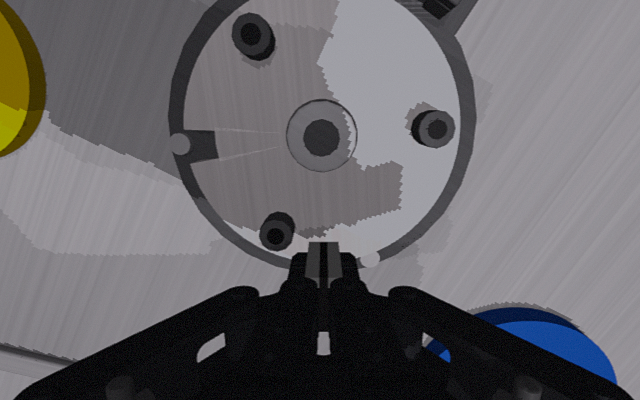

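Emit:
carry_out:
  steps:
    - {"offset": [0,0,1],"twist": 0}
    - {"offset": [0,0,2],"twist": 0}
    - {"offset": [0,0,2.7],"twist": 0}
    - {"offset": [0,0,2.9],"twist": 0}
    - {"offset": [0,0,2.9],"twist": 0}

```text
t: 3.37
eef_pos: [0.6225, -0.1206, 0.0375]
tool_rot: [180.0, 0.0, 118.0]
force: [0.2, 0.7, 0.3]
finger_gap: -0.0001
```

```bash
python3 -c "
from h import *
d=save('wrist','w3.png')
s=r.read_state(); print({k:s[k] for k in ('t','q','eef_pos','tool_rot','force','finger_gap')})
"
```

```text
{'t': 3.4167, 'q': array([ 24.2013337 ,  47.25614291, -28.52137897,  96.25804609,
        30.14909938,  44.29139157,   9.36809524]), 'eef_pos': array([ 0.6226283 , -0.12061402,  0.03783456]), 'tool_rot': array([1.79971326e+02, 2.23783022e-02, 1.17974663e+02]), 'force': array([-1.00258473,  0.64427215,  0.80876199]), 'finger_gap': 0.00012189226009896859}
```

View pics/w3.png

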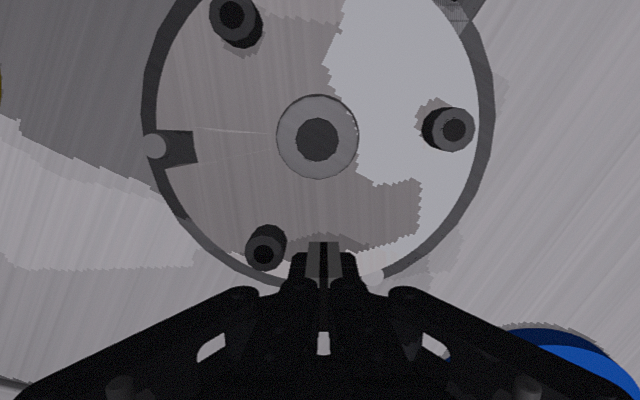

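Emit:
carry_out:
  steps:
    - {"offset": [0,-0.2,0.3],"twist": 2}
    - {"offset": [0.03,-0.58,0.3],"twist": 6}
    - {"offset": [0.08,-0.95,0.3],"twist": 10}
    - {"offset": [0.16,-1.33,0.3],"twist": 14}
    - {"offset": [0.27,-1.7,0.3],"twist": 18}

```text
t: 3.83
eef_pos: [0.6069, -0.1262, 0.0353]
tool_rot: [179.9, 0.0, 99.8]
force: [3.1, -0.3, -1.1]
finger_gap: -0.0001
```

Emit:
carry_out:
  steps:
    - {"offset": [0.013,-0.384,0],"twist": 4}
    - {"offset": [0.054,-0.765,0],"twist": 8}
    - {"offset": [0.12,-1.143,0],"twist": 12}
    - {"offset": [0.213,-1.516,0],"twist": 16}
    - {"offset": [0.332,-1.881,0],"twist": 20}

```text
t: 4.25
eef_pos: [0.5878, -0.1266, 0.0354]
tool_rot: [179.9, 0.0, 79.8]
force: [2.9, -2.6, 0.8]
finger_gap: 0.0002
```

```bash
python3 -c "
from h import *
d=save('wrist','w4.png')
s=r.read_state(); print({k:s[k] for k in ('t','q','eef_pos','tool_rot','force','finger_gap')})
"
```

```text
{'t': 4.3, 'q': array([ 19.33827564,  43.57112232, -18.75491729, 102.13678712,
        21.28321815,  37.677064  , -22.12240019]), 'eef_pos': array([ 0.58716498, -0.12636404,  0.03538789]), 'tool_rot': array([1.79889701e+02, 4.88858859e-03, 7.94705783e+01]), 'force': array([ 1.92903472, -1.08611685,  0.90318403]), 'finger_gap': -0.0002330292128593707}
```

View pics/w4.png

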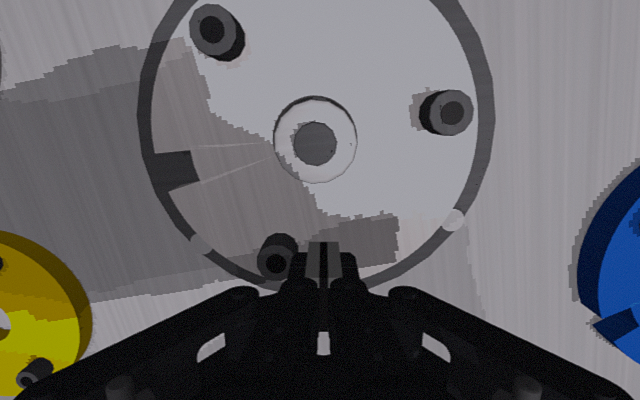

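```bash
cat >> h.py <<'E'
def ringfit(d,pts,c=None):
    P=np.array([at(d,u,v,.044)[:2] for u,v in pts]); m=P.mean(0) if c is None else np.array(c)
    print("centre",P.mean(0)); 
    for p in P: print(p, np.degrees(np.arctan2(*(p-m)[::-1])), np.linalg.norm(p-m))
E
python3 - <<'E'
from h import *
d=r.get_image("wrist"); ringfit(d,[(276,258),(212,29),(453,112)])
p=at(d,316,144,.042);print(p); print(at(d,172,171,.028), r.read_state()['eef_pos'])
E
```

```text
centre [ 0.59554813 -0.07128116]
[ 0.56937102 -0.11852473] -118.99033024672454 0.054011080899542235
[ 0.56618417 -0.02485888] 122.31500966897337 0.05492968550288327
[ 0.65108922 -0.07045986] 0.8471837626608453 0.055547159435351996
[ 0.59591343 -0.0730845   0.042     ]
[ 0.52825993 -0.0743801   0.028     ] [ 0.58738107 -0.12629535  0.03531102]
```

Emit:
carry_out:
  steps:
    - {"offset": [0.013,-0.384,0],"twist": 4}
    - {"offset": [0.054,-0.765,0],"twist": 8}
    - {"offset": [0.12,-1.143,0],"twist": 12}
    - {"offset": [0.213,-1.516,0],"twist": 16}
    - {"offset": [0.332,-1.881,0],"twist": 20}

```text
t: 4.77
eef_pos: [0.5698, -0.1204, 0.0351]
tool_rot: [179.9, -0.0, 59.9]
force: [0.7, -4.6, 3.1]
finger_gap: 0.0001
```

Emit:
carry_out:
  steps:
    - {"offset": [0.013,-0.384,0],"twist": 4}
    - {"offset": [0.054,-0.765,0],"twist": 8}
    - {"offset": [0.12,-1.143,0],"twist": 12}
    - {"offset": [0.213,-1.516,0],"twist": 16}
    - {"offset": [0.332,-1.881,0],"twist": 20}

```text
t: 5.18
eef_pos: [0.5548, -0.1081, 0.035]
tool_rot: [179.9, -0.0, 39.9]
force: [-0.4, -7.2, 3.0]
finger_gap: 0.0
```

Emit:
carry_out:
  steps:
    - {"offset": [0.013,-0.384,0],"twist": 4}
    - {"offset": [0.054,-0.765,0],"twist": 8}
    - {"offset": [0.12,-1.143,0],"twist": 12}
    - {"offset": [0.213,-1.516,0],"twist": 16}
    - {"offset": [0.332,-1.881,0],"twist": 20}

```text
t: 5.6
eef_pos: [0.5449, -0.0915, 0.0349]
tool_rot: [180.0, 0.0, 19.9]
force: [-1.8, -5.7, 3.6]
finger_gap: 0.0002
```

Emit:
carry_out:
  steps:
    - {"offset": [0.013,-0.384,0],"twist": 4}
    - {"offset": [0.054,-0.765,0],"twist": 8}
    - {"offset": [0.12,-1.143,0],"twist": 12}
    - {"offset": [0.213,-1.516,0],"twist": 16}
    - {"offset": [0.332,-1.881,0],"twist": 20}

```text
t: 6.02
eef_pos: [0.5415, -0.0723, 0.0348]
tool_rot: [180.0, 0.0, -0.1]
force: [-3.1, -3.8, 5.1]
finger_gap: 0.0001
```

```bash
python3 -c "
from h import *
d=save('wrist','w5.png')
s=r.read_state(); print({k:s[k] for k in ('t','q','eef_pos','tool_rot','force','finger_gap')})
p=s['eef_pos']; print(np.degrees(np.arctan2(p[1]+.0728,p[0]-.5956)),np.hypot(p[1]+.0728,p[0]-.5956))
"
```

```text
{'t': 6.0667, 'q': array([ -0.44261472,  39.56043438,   2.40570829, 111.24565572,
        -3.18382451,  29.25383731, -86.15066044]), 'eef_pos': array([ 0.54167543, -0.0712595 ,  0.03477725]), 'tool_rot': array([-1.79976700e+02, -3.03090336e-03, -3.41559762e-01]), 'force': array([-0.66670261, -1.92869166,  2.57346959]), 'finger_gap': 0.00011346307180157408}
178.3636331482581 0.0539465748024192
```

View pics/w5.png

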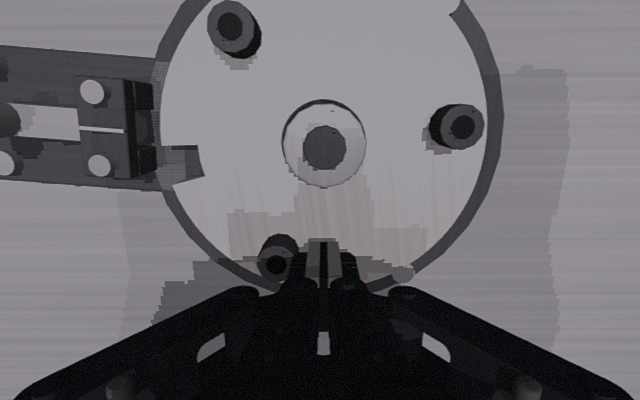

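```bash
python3 - <<'E'
from h import *
d=save("wrist","w6.png",(0,20,370,290),2.15); ringfit(d,[(276,264),(232,27),(462,127)])
c=at(d,324,148,.042)
for k,u,v,z in [("l1",80,127,.037),("l2",122,131,.037),("b1",92,91,.037),("b2",101,166,.037),("nU",200,148,.028),("nL",205,176,.028)]:
    p=at(d,u,v,z);print(k,p,np.degrees(np.arctan2(p[1]-c[1],p[0]-c[0])),np.hypot(*(p-c)[:2]))
print(c)
E
```

```text
centre [ 0.59656132 -0.07207982]
[ 0.54541392 -0.05086872] 157.47595302025715 0.055371177097072406
[ 0.64019012 -0.03870718] 37.41318434151567 0.05492909387158819
[ 0.60407992 -0.12666357] -82.15718361752518 0.0550991346075189
l1 [0.60443658 0.02898717 0.037     ] 85.17058132663114 0.10157626310265336
l2 [0.60273803 0.01181974 0.037     ] 85.33854488543561 0.0843271425989838
b1 [0.61859226 0.02134634 0.037     ] 76.35997623148752 0.0962905435158441
b2 [0.58812215 0.02320762 0.037     ] 94.65020924709852 0.09575128127016615
nU [ 0.59465096 -0.0166245   0.028     ] 91.27131120457355 0.05561766133647983
nL [ 0.58190234 -0.01761999  0.028     ] 104.36211057511281 0.05637019397432962
[ 0.59588493 -0.07222847  0.042     ]
```

View pics/w6.png

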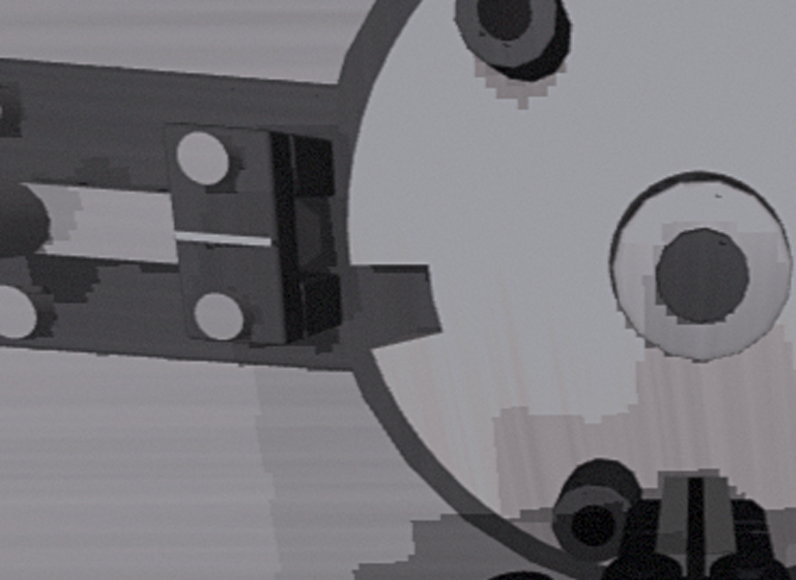

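Emit:
carry_out:
  steps:
    - {"offset": [0.01,-0.285,0],"twist": 3}
    - {"offset": [0.03,-0.57,0],"twist": 6}
    - {"offset": [0.066,-0.85,0],"twist": 9}
    - {"offset": [0.1,-1.04,0],"twist": 11}
    - {"offset": [0.1,-1.04,0],"twist": 11}

```text
t: 6.53
eef_pos: [0.5428, -0.0615, 0.0346]
tool_rot: [-180.0, -0.0, -10.9]
force: [-1.2, -1.9, 3.7]
finger_gap: -0.0003
```

Emit:
carry_out:
  steps:
    - {"offset": [0,0,0],"twist": 0}
    - {"offset": [0,0,0],"twist": 0}

```text
t: 6.7
eef_pos: [0.5427, -0.0617, 0.0345]
tool_rot: [-180.0, -0.0, -10.8]
force: [0.1, -1.7, 3.5]
finger_gap: 0.0001
```

```bash
python3 -c "
from h import *
d=save('wrist','w7.png')
s=r.read_state(); print({k:s[k] for k in ('t','q','eef_pos','tool_rot','force','finger_gap')})
import pickle; pickle.dump(d,open('w7.pkl','wb'))
"
```

```text
{'t': 6.75, 'q': array([ -3.47489587,  39.7509272 ,   5.20054487, 111.39470102,
        -6.86767586,  29.12618029, -94.34216154]), 'eef_pos': array([ 0.54271033, -0.06164404,  0.03442573]), 'tool_rot': array([-1.79982912e+02, -1.65998257e-02, -1.08750322e+01]), 'force': array([ 0.61340006, -2.02003023,  3.14985969]), 'finger_gap': 0.00018480362688229495}
```

View pics/w7.png

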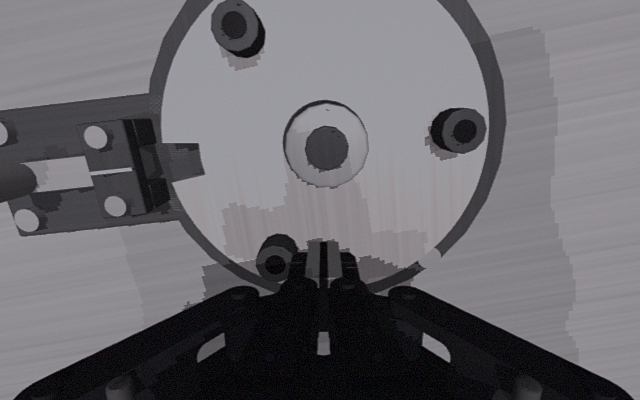

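```bash
python3 - <<'E'
from h import *
d=save("wrist","w8.png",(0,90,220,250),3.6); ringfit(d,[(275,264),(236,25.5),(465,131)])
c=at(d,326,148.5,.042)
for k,u,v,z in [("l1",90,174,.037),("l2",132,169,.037),("nU",201,145,.028),("nL",205,175,.028)]:
    p=at(d,u,v,z);print(k,p,np.degrees(np.arctan2(p[1]-c[1],p[0]-c[0])),np.hypot(*(p-c)[:2]))
print(c)
E
```

```text
centre [ 0.59614067 -0.0729499 ]
[ 0.55042975 -0.04166237] 145.60972111113963 0.055393125334619535
[ 0.64571508 -0.04901884] 25.76800409833463 0.05504831736450612
[ 0.59227719 -0.12816849] -94.00229279580871 0.05535358542402415
l1 [0.60334301 0.02865564 0.037     ] 85.63917164387914 0.10195900782572424
l2 [0.60203436 0.01019977 0.037     ] 85.57156784068472 0.08345712360184124
nU [ 0.60607616 -0.01829557  0.028     ] 79.15065051360541 0.05570838382035542
nL [ 0.59263915 -0.01626097  0.028     ] 92.9770160145321 0.056823911406657886
[ 0.59559032 -0.07300819  0.042     ]
```

View pics/w8.png

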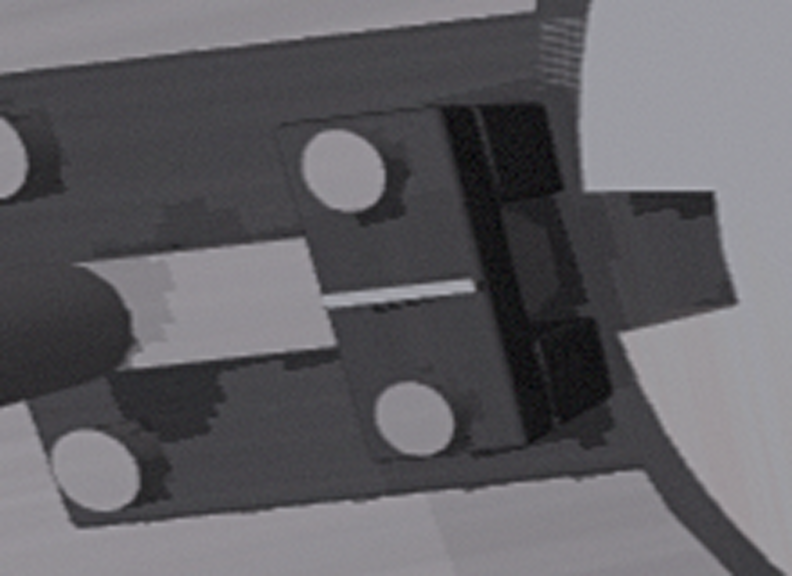

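Emit:
carry_out:
  steps:
    - {"offset": [0,0.5,0],"twist": 0}
    - {"offset": [0,0.8,-0.5],"twist": 0}
    - {"offset": [0,0.8,-3],"twist": 0}
    - {"offset": [0,0.8,-5.5],"twist": 0}
    - {"offset": [0,0.8,-7],"twist": 0}

```text
t: 7.22
eef_pos: [0.5413, -0.07, 0.1065]
tool_rot: [-180.0, -0.1, -11.0]
force: [-0.0, 0.9, 0.2]
finger_gap: 0.0
```

Emit:
carry_out:
  steps:
    - {"offset": [0.7,-3.5,0],"twist": -1.2}
    - {"offset": [1.4,-7,0],"twist": -2.4}
    - {"offset": [2.1,-10.5,0],"twist": -3.6}
    - {"offset": [2.8,-14,0],"twist": -5}
    - {"offset": [3.5,-17.6,0],"twist": -6.3}

```text
t: 7.63
eef_pos: [0.6093, 0.0978, 0.1047]
tool_rot: [180.0, -0.0, -4.6]
force: [1.2, -0.2, -0.6]
finger_gap: 0.0002
```

Emit:
carry_out:
  steps:
    - {"offset": [0,0,0],"twist": 0}
    - {"offset": [0,0,0],"twist": 0}

```text
t: 7.8
eef_pos: [0.609, 0.0987, 0.1042]
tool_rot: [-180.0, 0.0, -4.5]
force: [-0.0, -0.1, 0.3]
finger_gap: -0.0001
```

```bash
python3 -c "
from h import *
d=save('wrist','w9.png')
s=r.read_state(); print({k:s[k] for k in ('t','q','eef_pos','tool_rot','force','finger_gap')})
"
```

```text
{'t': 7.85, 'q': array([ -18.39192551,   38.11051097,    5.69933775,   99.06203678,
         -5.13643361,   43.11090982, -104.78769796]), 'eef_pos': array([0.60873097, 0.09676629, 0.10424487]), 'tool_rot': array([ 1.79984460e+02,  2.70587666e-02, -4.64210837e+00]), 'force': array([-0.58199298, -1.14422428, -0.92842632]), 'finger_gap': 0.0004379901823186936}
```

View pics/w9.png

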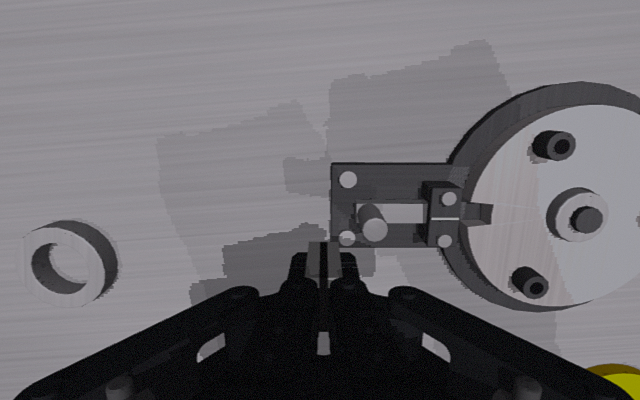

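```bash
python3 - <<'E'
from h import *
d=save("wrist","w10.png",(300,60,640,320),2.3); 
c=at(d,588,220,.042)
for k,u,v,z in [("l1",430,218,.037),("l2",459,219,.037),("pin",373,230,.06),("h1",564,146,.044),("h2",536,289,.044)]:
    p=at(d,u,v,z);print(k,p,np.degrees(np.arctan2(p[1]-c[1],p[0]-c[0])),np.hypot(*(p-c)[:2]))
print(c)
E
```

```text
l1 [0.60323175 0.02557505 0.037     ] 85.5912914433111 0.10126463909007737
l2 [0.60099637 0.0063176  0.037     ] 86.1149184717853 0.08189575967858868
pin [0.60642706 0.0667023  0.06      ] 85.58148961803053 0.142515824321924
h1 [ 0.64528709 -0.05309538  0.044     ] 24.1002361608563 0.05459885538749994
h2 [ 0.54875405 -0.04478276  0.044     ] 146.7554587093098 0.05583078815785689
[ 0.59544748 -0.07538996  0.042     ]
```

View pics/w10.png

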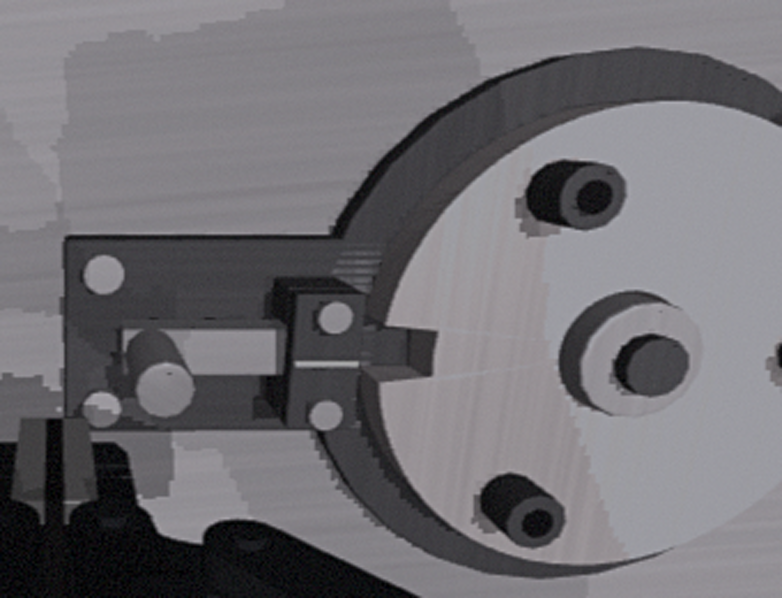

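Emit:
carry_out:
  steps:
    - {"offset": [0,0,2],"twist": 0}
    - {"offset": [0,0,4],"twist": 0}
    - {"offset": [0,0,5.8],"twist": 0}
    - {"offset": [0,0,6.3],"twist": 0}
    - {"offset": [0,0,6.3],"twist": 0}

```text
t: 8.32
eef_pos: [0.6081, 0.0953, 0.0404]
tool_rot: [179.9, 0.1, -4.8]
force: [-0.3, -0.8, 0.4]
finger_gap: -0.0001
```

Emit:
carry_out:
  steps:
    - {"offset": [0,0.3,0],"twist": 0}
    - {"offset": [0,0.6,0],"twist": 0}
    - {"offset": [0,0.9,0],"twist": 0}
    - {"offset": [0,1.2,0],"twist": 0}
    - {"offset": [0,1.5,0],"twist": 0}

```text
t: 8.73
eef_pos: [0.6084, 0.0822, 0.0423]
tool_rot: [-179.9, -0.1, -4.7]
force: [0.8, 4.8, 3.2]
finger_gap: -0.0002
```

Emit:
carry_out:
  steps:
    - {"offset": [0,0.3,0],"twist": 0}
    - {"offset": [0,0.6,0],"twist": 0}
    - {"offset": [0,0.8,0],"twist": 0}
    - {"offset": [0,1.0,0],"twist": 0}

```text
t: 9.07
eef_pos: [0.6076, 0.0721, 0.0422]
tool_rot: [-179.9, -0.1, -4.7]
force: [0.1, 4.8, 3.2]
finger_gap: -0.0001
```

```bash
python3 -c "
from h import *
d=save('wrist','w11.png')
s=r.read_state(); print({k:s[k] for k in ('t','q','eef_pos','tool_rot','force','finger_gap')})
"
```

```text
{'t': 9.1167, 'q': array([ -15.39601919,   42.9477097 ,    4.62677527,  101.19097007,
         -5.39621672,   35.97566503, -102.35412131]), 'eef_pos': array([0.60751376, 0.07160207, 0.04219374]), 'tool_rot': array([-1.79955652e+02, -9.07365658e-02, -4.71417788e+00]), 'force': array([0.36819247, 4.34196888, 4.7487475 ]), 'finger_gap': -0.00027987302555187787}
```

View pics/w11.png

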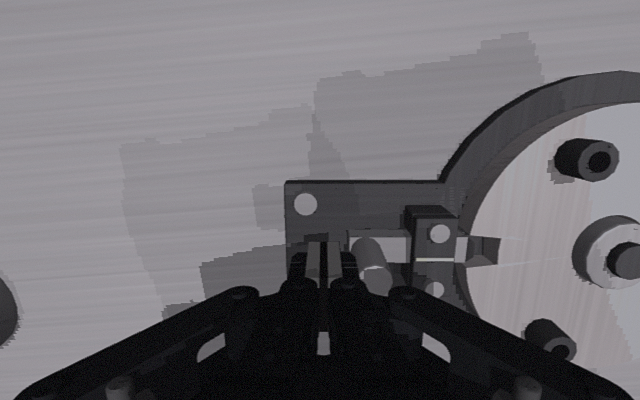

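Emit:
carry_out:
  steps:
    - {"offset": [0,0.2,0],"twist": 0}
    - {"offset": [0,0.4,0],"twist": 0}
    - {"offset": [0,0.6,0],"twist": 0}
    - {"offset": [0,0.8,0],"twist": 0}

```text
t: 9.45
eef_pos: [0.6068, 0.0642, 0.042]
tool_rot: [-179.9, -0.1, -4.7]
force: [1.4, 5.3, 4.6]
finger_gap: 0.0002
```

Emit:
carry_out:
  steps:
    - {"offset": [0,0.1,0],"twist": 0}
    - {"offset": [0,0.2,0],"twist": 0}
    - {"offset": [0,0.3,0],"twist": 0}

```text
t: 9.7
eef_pos: [0.6065, 0.0616, 0.0419]
tool_rot: [-179.9, -0.1, -4.7]
force: [2.3, 10.8, 4.9]
finger_gap: -0.0003
```

Emit:
carry_out:
  steps:
    - {"offset": [0,0.1,0],"twist": 0}
    - {"offset": [0,0.2,0],"twist": 0}

```text
t: 9.87
eef_pos: [0.6065, 0.0612, 0.0419]
tool_rot: [-179.8, -0.1, -4.6]
force: [1.7, 18.1, 4.1]
finger_gap: -0.0003
```

```bash
python3 -c "
from h import *
d=save('wrist','w12.png')
s=r.read_state(); print({k:s[k] for k in ('t','eef_pos','tool_rot','force','finger_gap')})
"
```

```text
{'t': 9.9167, 'eef_pos': array([0.60651038, 0.06137646, 0.04193306]), 'tool_rot': array([-1.79819708e+02, -8.59782026e-02, -4.60907155e+00]), 'force': array([ 1.94612826, 15.64344932,  3.99375072]), 'finger_gap': 0.00016630000152499056}
```

View pics/w12.png

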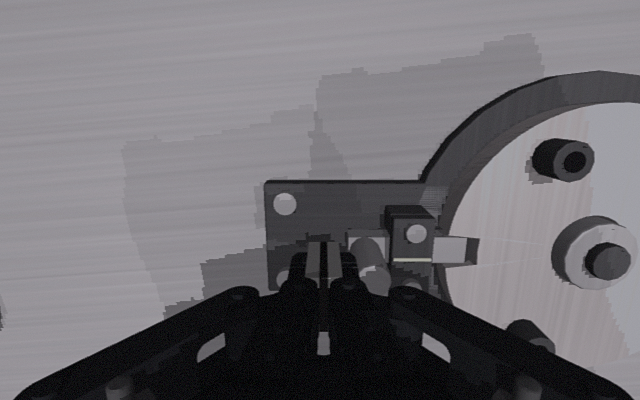

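Emit:
carry_out:
  steps:
    - {"offset": [0,-0.4,0],"twist": 0}
    - {"offset": [0,-1,0],"twist": 0}
    - {"offset": [0,-1.5,-1.5],"twist": 0}
    - {"offset": [0,-1.5,-4.5],"twist": 0}
    - {"offset": [0,-1.5,-7],"twist": 0}

```text
t: 10.33
eef_pos: [0.6065, 0.0736, 0.112]
tool_rot: [179.9, 0.1, -4.7]
force: [-0.2, -0.4, 0.8]
finger_gap: -0.0002
```

Emit:
carry_out:
  steps:
    - {"offset": [-0.5,2,-1],"twist": 0}
    - {"offset": [-1,4,-2],"twist": 0}
    - {"offset": [-2,6,-2],"twist": 0}
    - {"offset": [-2,7,-2],"twist": 0}
    - {"offset": [-2,7,-2],"twist": 0}

```text
t: 10.75
eef_pos: [0.5809, 0.0027, 0.1315]
tool_rot: [179.9, 0.0, -4.9]
force: [0.9, 0.0, 0.1]
finger_gap: 0.0001
```

```bash
python3 -c "
from h import *
d=save('wrist','w13.png')
s=r.read_state(); print({k:s[k] for k in ('t','eef_pos','tool_rot','force','finger_gap')})
import pickle; pickle.dump(d,open('w13.pkl','wb'))
"
```

```text
{'t': 10.8, 'eef_pos': array([0.58131773, 0.00456532, 0.13130589]), 'tool_rot': array([ 1.79971162e+02,  1.27108245e-02, -4.81521993e+00]), 'force': array([0.84911386, 0.27464564, 0.34636253]), 'finger_gap': 1.8030274289533024e-05}
```

View pics/w13.png

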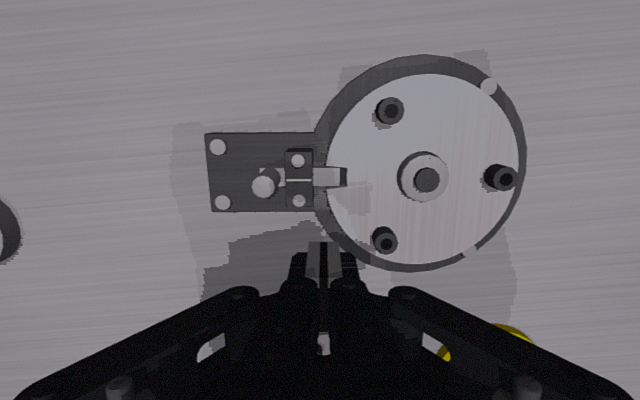

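```bash
python3 - <<'E'
from h import *
d=save("wrist","w14.png",(190,120,450,290),3); 
c=at(d,427,180,.042)
for k,u,v,z in [("pin",263,187,.06),("tip",341,177,.026),("floor",346,177,.028),("h1",391,111,.044),("h2",384,242,.044),("h3",507,179,.044)]:
    p=at(d,u,v,z);print(k,p,np.degrees(np.arctan2(p[1]-c[1],p[0]-c[0])),np.hypot(*(p-c)[:2]))
print(c); ringfit(d,[(391,111),(384,242),(507,179)])
E
```

```text
pin [0.60488929 0.04224908 0.06      ] 85.81074554792116 0.11376414352334407
tip [ 0.60064376 -0.01091114  0.026     ] 86.14328111612 0.06043682933693571
floor [ 0.6007271  -0.01458803  0.028     ] 85.80978178353871 0.05677483481130156
h1 [ 0.64617342 -0.04661611  0.044     ] 26.377709978598592 0.05535839127336679
h2 [ 0.55258368 -0.03872971  0.044     ] 143.56164468207308 0.054686393838396886
h3 [ 0.59310095 -0.12689659  0.044     ] -93.57365730784132 0.05579397182135446
[ 0.59657868 -0.07121111  0.042     ]
centre [ 0.59728602 -0.07074747]
[ 0.64617342 -0.04661611] 26.271452373636468 0.05451880824952918
[ 0.55258368 -0.03872971] 144.3881137138043 0.054985779614028056
[ 0.59310095 -0.12689659] -94.26264757464372 0.05630486830498796
```

View pics/w14.png

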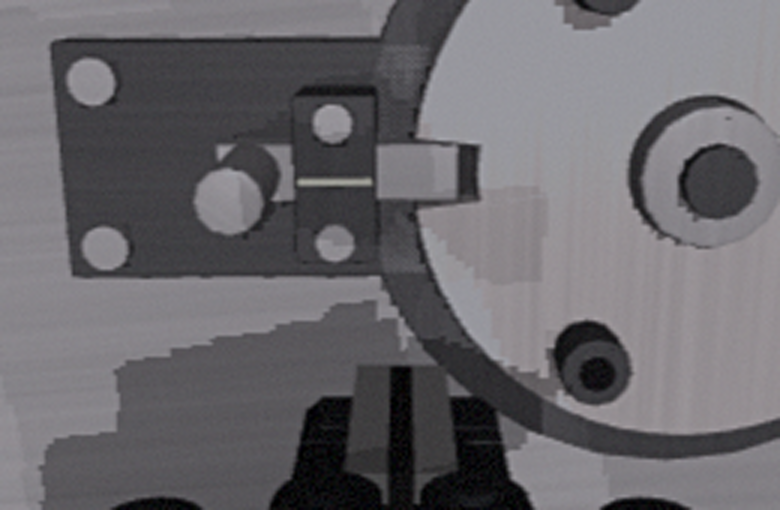

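Emit:
carry_out:
  steps:
    - {"offset": [-0.5,0.5,1],"twist": 0}
    - {"offset": [-1,1.2,3],"twist": 0}
    - {"offset": [-1.5,1.6,4.5],"twist": 0}
    - {"offset": [-1.5,1.6,5],"twist": 0}
    - {"offset": [-1.5,1.6,5],"twist": 0}

```text
t: 11.27
eef_pos: [0.5647, -0.0082, 0.0801]
tool_rot: [180.0, 0.1, -4.7]
force: [1.5, -0.3, 0.6]
finger_gap: 0.0002
```

```bash
python3 - <<'E'
from h import *
import pickle
d=r.get_image('wrist'); pickle.dump(d,open('w15.pkl','wb'))
im=d["image"][:,:,::-1]; cv2.imwrite("pics/w15.png",im)
c=cv2.resize(im[120:270,190:390],None,fx=4,fy=4,interpolation=cv2.INTER_CUBIC)
cv2.imwrite("pics/w15z.png",np.clip((c/255.)**.6*255,0,255).astype(np.uint8))
s=r.read_state();print(s['eef_pos'],s['t'])
E
```

```text
[ 0.56546099 -0.00814944  0.08108949] 11.3167
```

View pics/w15.png

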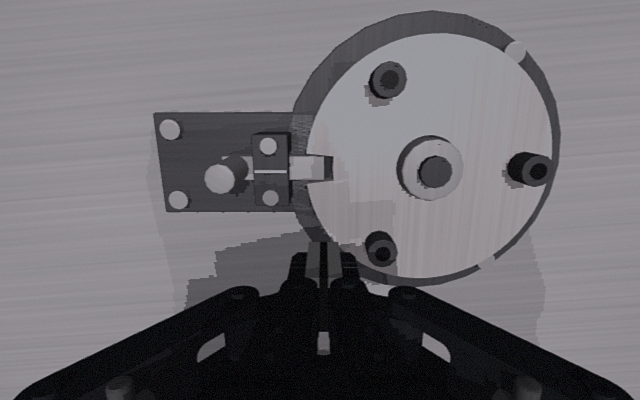

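View pics/w15z.png

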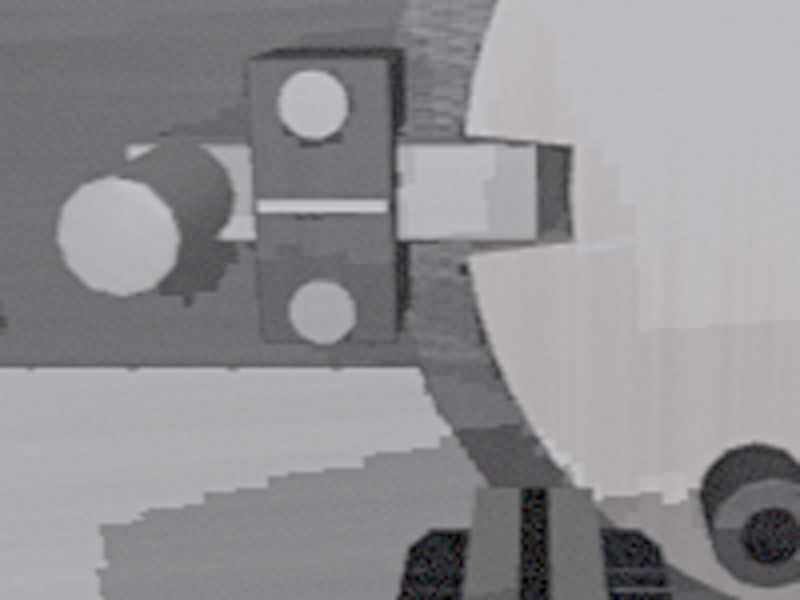

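```bash
python3 - <<'E'
from h import *
import pickle
d=pickle.load(open('w15.pkl','rb'))
Z=lambda u,v:(190+u/4-.4,120+v/4-.4)
c=at(d,435,172.5,.042)[:2]
h=[(391,77),(383,253),(537.5,171)]
ringfit(d,h)
for k,u,v,z in [("pin",120,234,.06),("l1",258,206,.037),("l2",388,206,.037),("barend",536,195,.026),("floor",571,195,.028),("mU",467,137,.028),("mL",469,253,.028)]:
    p=at(d,*Z(u,v),z)[:2];print(k,p,np.hypot(*(p-c)),np.degrees(np.arctan2(*(p-c)[::-1])))
print(c)
E
```

```text
centre [ 0.59673019 -0.07327885]
[ 0.64704544 -0.04951367] 25.2825641297936 0.055645374585984494
[ 0.55069738 -0.0423814 ] 146.1302924339322 0.05544070456609705
[ 0.59244775 -0.12794147] -94.479578250745 0.05483011946129065
pin [0.60511545 0.04026214] 0.11351970841935104 85.2177506849219
l1 [0.60358072 0.02773239] 0.10090679238550361 85.49301912144078
l2 [0.60211443 0.00936963] 0.08248559386522149 85.50608409902138
barend [ 0.6001637  -0.01152624] 0.06150188972822473 85.79252319624327
floor [ 0.60008698 -0.0167213 ] 0.056316027799524306 85.48259091252834
mU [ 0.60984886 -0.00215415] 0.07211949063859496 78.64659769127248
mL [ 0.59255315 -0.00083985] 0.0720891395349677 92.46322678292397
[ 0.59565141 -0.07286238]
```

Emit:
carry_out:
  steps:
    - {"offset": [-0.6,2,-0.5],"twist": 2}
    - {"offset": [-1.2,4,-0.5],"twist": 4}
    - {"offset": [-1.9,6,-0.5],"twist": 6}
    - {"offset": [-1.9,6.6,-0.5],"twist": 8}
    - {"offset": [-1.9,6.6,0],"twist": 8}

```text
t: 11.73
eef_pos: [0.5419, -0.0746, 0.0828]
tool_rot: [-180.0, -0.2, -12.9]
force: [0.7, 0.4, 0.2]
finger_gap: -0.0001
```

Emit:
carry_out:
  steps:
    - {"offset": [0,0,1.5],"twist": 0}
    - {"offset": [0,0,3],"twist": 0}
    - {"offset": [0,0,4.2],"twist": 0}
    - {"offset": [0,0,4.5],"twist": 0}
    - {"offset": [0,0,4.5],"twist": 0}

```text
t: 12.15
eef_pos: [0.5407, -0.0725, 0.0355]
tool_rot: [-180.0, 0.1, -12.6]
force: [-0.3, -0.2, -0.0]
finger_gap: 0.0003
```

```bash
python3 -c "
from h import *
d=save('wrist','w16.png')
s=r.read_state(); print({k:s[k] for k in ('t','eef_pos','tool_rot','force','finger_gap')})
"
```

```text
{'t': 12.2, 'eef_pos': array([ 0.54099672, -0.07276675,  0.03623505]), 'tool_rot': array([-1.79993377e+02,  2.30699371e-02, -1.26528892e+01]), 'force': array([-0.08597662, -0.28922241, -0.25750222]), 'finger_gap': 0.00026144300903705955}
```

View pics/w16.png

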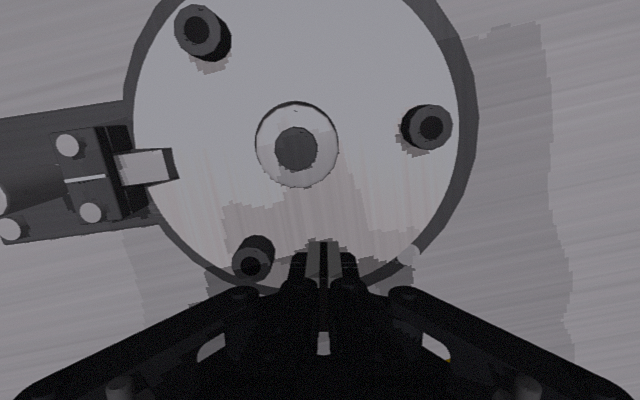

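Emit:
carry_out:
  steps:
    - {"offset": [0,-0.3,0],"twist": 0}
    - {"offset": [0,-0.6,0],"twist": 0}
    - {"offset": [0,-0.8,0],"twist": 0}
    - {"offset": [0,-0.95,0],"twist": 0}
    - {"offset": [0,-1.1,0],"twist": 0}

```text
t: 12.62
eef_pos: [0.5434, -0.0622, 0.0366]
tool_rot: [-180.0, -0.0, -12.7]
force: [-0.6, 0.7, -1.2]
finger_gap: 0.0002
```

Emit:
carry_out:
  steps:
    - {"offset": [0,-0.06,0],"twist": 0}
    - {"offset": [0,-0.12,0],"twist": 0}

```text
t: 12.78
eef_pos: [0.5435, -0.0614, 0.0364]
tool_rot: [180.0, -0.0, -12.7]
force: [-0.5, -0.5, 0.4]
finger_gap: 0.0001
```

Emit:
carry_out:
  steps:
    - {"offset": [0,-0.06,0],"twist": 0}
    - {"offset": [0,-0.06,0],"twist": 0}

```text
t: 12.95
eef_pos: [0.5436, -0.0612, 0.0363]
tool_rot: [180.0, -0.0, -12.7]
force: [0.3, -2.1, 0.7]
finger_gap: -0.0
```

Emit:
carry_out:
  steps:
    - {"offset": [0,-0.07,0],"twist": 0}
    - {"offset": [0,-0.14,0],"twist": 0}

```text
t: 13.12
eef_pos: [0.5439, -0.0599, 0.0363]
tool_rot: [180.0, -0.0, -12.7]
force: [0.3, -3.8, 0.6]
finger_gap: -0.0003
```

Emit:
carry_out:
  steps:
    - {"offset": [0,-0.06,0],"twist": 0}
    - {"offset": [0,-0.06,0],"twist": 0}

```text
t: 13.28
eef_pos: [0.5441, -0.0591, 0.0363]
tool_rot: [180.0, -0.0, -12.7]
force: [1.3, -4.9, 0.0]
finger_gap: -0.0001
```

Emit:
carry_out:
  steps:
    - {"offset": [0,-0.06,0],"twist": 0}
    - {"offset": [0,-0.06,0],"twist": 0}

```text
t: 13.45
eef_pos: [0.5441, -0.0588, 0.0363]
tool_rot: [180.0, -0.0, -12.7]
force: [-0.7, -6.1, 0.1]
finger_gap: 0.0
```

Emit:
carry_out:
  steps:
    - {"offset": [0,-0.06,0],"twist": 0}
    - {"offset": [0,-0.06,0],"twist": 0}

```text
t: 13.62
eef_pos: [0.5441, -0.0585, 0.0363]
tool_rot: [180.0, 0.0, -12.7]
force: [-0.6, -7.6, 1.4]
finger_gap: 0.0001
```

Emit:
carry_out:
  steps:
    - {"offset": [0,-0.06,0],"twist": 0}
    - {"offset": [0,-0.06,0],"twist": 0}

```text
t: 13.78
eef_pos: [0.5441, -0.0582, 0.0363]
tool_rot: [179.9, 0.0, -12.8]
force: [-1.5, -8.9, 0.4]
finger_gap: -0.0001
```

Emit:
carry_out:
  steps:
    - {"offset": [0,-0.06,0],"twist": 0}
    - {"offset": [0,-0.12,0],"twist": 0}
    - {"offset": [0,-0.12,0],"twist": 0}

```text
t: 14.03
eef_pos: [0.5449, -0.0556, 0.037]
tool_rot: [-180.0, -0.0, -12.7]
force: [-3.7, 0.1, 16.9]
finger_gap: 0.0
```

Emit:
carry_out:
  steps:
    - {"offset": [0,-0.06,0],"twist": 0}
    - {"offset": [0,-0.06,0],"twist": 0}

```text
t: 14.2
eef_pos: [0.5449, -0.0554, 0.037]
tool_rot: [-180.0, -0.0, -12.7]
force: [-5.3, -3.0, 17.4]
finger_gap: -0.0001
```

```bash
python3 -c "
from h import *
import pickle
d=save('wrist','w17.png'); pickle.dump(d,open('w17.pkl','wb'))
save('wrist','w17z.png',(80,80,380,300),2.6,d)
s=r.read_state(); print({k:s[k] for k in ('t','eef_pos','tool_rot','force','moment','finger_gap')})
"
```

```text
{'t': 14.25, 'eef_pos': array([ 0.54485731, -0.05540202,  0.03697346]), 'tool_rot': array([-1.79989827e+02, -1.38135196e-02, -1.27116982e+01]), 'force': array([-4.02299395, -2.7286059 , 16.52157682]), 'moment': array([-0.50647972,  1.02879677,  0.12156996]), 'finger_gap': -0.00019691071126094588}
```

View pics/w17z.png

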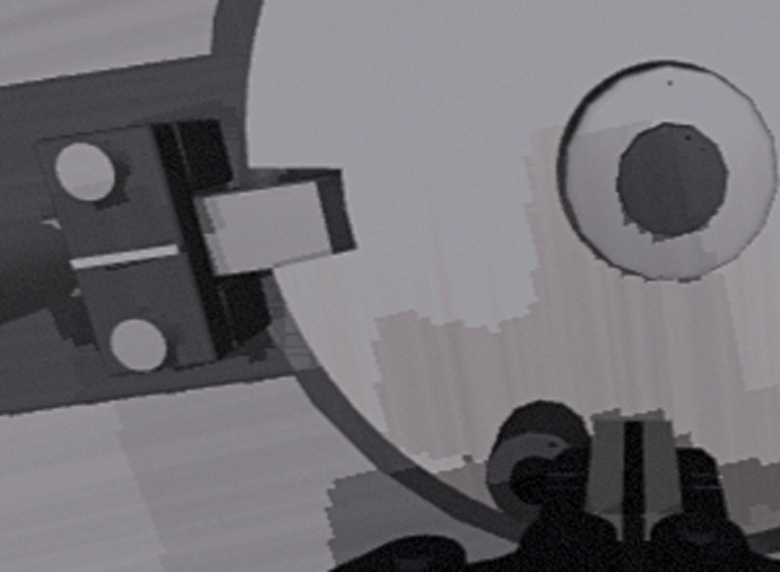

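Emit:
carry_out:
  steps:
    - {"offset": [0,0,-0.5],"twist": 0}
    - {"offset": [0,0,-1.5],"twist": 0}
    - {"offset": [0,0.9,-2],"twist": 0}
    - {"offset": [0,1.84,-1.5],"twist": 0}
    - {"offset": [0,1.84,-0.3],"twist": 0}

```text
t: 14.67
eef_pos: [0.5413, -0.0758, 0.0404]
tool_rot: [180.0, -0.2, -12.8]
force: [1.3, -0.9, -1.1]
finger_gap: -0.0
```

Emit:
carry_out:
  steps:
    - {"offset": [0,0,0.4],"twist": 0}
    - {"offset": [0,0,0.7],"twist": 0}
    - {"offset": [0,0,0.8],"twist": 0}
    - {"offset": [0,0,0.8],"twist": 0}

```text
t: 15.0
eef_pos: [0.5405, -0.073, 0.0306]
tool_rot: [180.0, 0.1, -12.7]
force: [0.3, 0.9, 0.7]
finger_gap: 0.0001
```

```bash
python3 -c "
from h import *
import pickle
d=save('wrist','w18.png')
s=r.read_state(); print({k:s[k] for k in ('t','eef_pos','tool_rot','force','moment','finger_gap')})
"
```

```text
{'t': 15.05, 'eef_pos': array([ 0.54067503, -0.07303629,  0.03100156]), 'tool_rot': array([-1.79999157e+02,  3.35449948e-02, -1.26874367e+01]), 'force': array([-0.90874836,  0.36440403,  0.04324477]), 'moment': array([-0.02742037,  0.04957974, -0.01131699]), 'finger_gap': 6.724807966166137e-05}
```

View pics/w18.png

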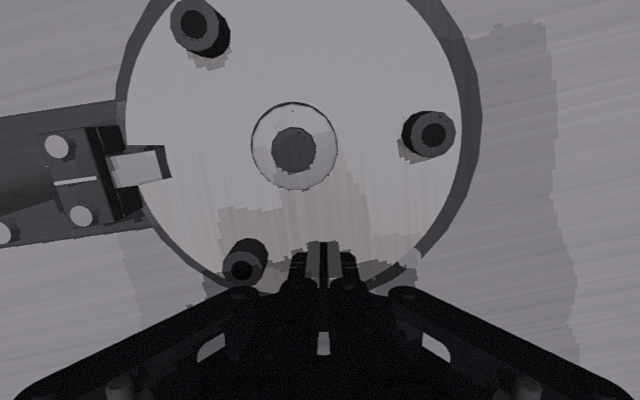

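Emit:
carry_out:
  steps:
    - {"offset": [0,-0.4,0],"twist": 0}
    - {"offset": [0,-0.7,0],"twist": 0}
    - {"offset": [0,-0.95,0],"twist": 0}
    - {"offset": [0,-1.1,0],"twist": 0}
    - {"offset": [0,-1.2,0],"twist": 0}

```text
t: 15.47
eef_pos: [0.5435, -0.0612, 0.0314]
tool_rot: [-180.0, -0.0, -12.7]
force: [-0.1, -0.4, -0.1]
finger_gap: -0.0003
```

Emit:
carry_out:
  steps:
    - {"offset": [0,-0.08,0],"twist": 0}
    - {"offset": [0,-0.15,0],"twist": 0}
    - {"offset": [0,-0.15,0],"twist": 0}

```text
t: 15.72
eef_pos: [0.5436, -0.0606, 0.0313]
tool_rot: [180.0, 0.0, -12.7]
force: [-0.5, -3.0, 0.6]
finger_gap: 0.0001
```

Emit:
carry_out:
  steps:
    - {"offset": [0,-0.08,0],"twist": 0}
    - {"offset": [0,-0.1,0],"twist": 0}
    - {"offset": [0,-0.1,0],"twist": 0}

```text
t: 15.97
eef_pos: [0.5437, -0.0603, 0.0313]
tool_rot: [179.9, 0.0, -12.8]
force: [-0.7, -7.2, 1.5]
finger_gap: 0.0
```

Emit:
carry_out:
  steps:
    - {"offset": [0,-0.05,0],"twist": 0}
    - {"offset": [0,-0.1,0],"twist": 0}
    - {"offset": [0,-0.1,0],"twist": 0}

```text
t: 16.22
eef_pos: [0.5438, -0.0599, 0.0313]
tool_rot: [179.9, 0.0, -12.8]
force: [-2.2, -11.1, 1.3]
finger_gap: 0.0001
```

Emit:
carry_out:
  steps:
    - {"offset": [0,-0.05,0],"twist": 0}
    - {"offset": [0,-0.05,0],"twist": 0}

```text
t: 16.38
eef_pos: [0.5438, -0.0597, 0.0313]
tool_rot: [179.9, 0.0, -12.8]
force: [-2.6, -11.4, 1.5]
finger_gap: -0.0003
```

Emit:
carry_out:
  steps:
    - {"offset": [0,-0.05,0],"twist": 0}
    - {"offset": [0,-0.07,0],"twist": 0}
    - {"offset": [0,-0.07,0],"twist": 0}

```text
t: 16.63
eef_pos: [0.5438, -0.0595, 0.0313]
tool_rot: [179.9, 0.0, -12.8]
force: [-2.0, -15.0, 1.8]
finger_gap: -0.0001
```

Emit:
carry_out:
  steps:
    - {"offset": [0,0,0],"twist": 0}
    - {"offset": [0,0,0],"twist": 0}
    - {"offset": [0,0,0],"twist": 0}
    - {"offset": [0,0,0],"twist": 0}
    - {"offset": [0,0,0],"twist": 0}

```text
t: 17.05
eef_pos: [0.5438, -0.0595, 0.0313]
tool_rot: [179.9, 0.0, -12.8]
force: [-2.4, -15.2, 1.9]
finger_gap: 0.0
```

Emit:
carry_out:
  steps:
    - {"offset": [0,0,0],"twist": 0}
    - {"offset": [0,0,0],"twist": 0}
    - {"offset": [0,0,0],"twist": 0}
    - {"offset": [0,0,0],"twist": 0}
    - {"offset": [0,0,0],"twist": 0}

```text
t: 17.47
eef_pos: [0.5438, -0.0595, 0.0313]
tool_rot: [179.9, 0.0, -12.8]
force: [-3.1, -15.0, 1.2]
finger_gap: 0.0001
```

```bash
python3 -c "
from h import *
import pickle
d=save('wrist','w19.png')
s=r.read_state(); print({k:s[k] for k in ('t','eef_pos','tool_rot','force','moment','finger_gap')})
"
```

```text
{'t': 17.5167, 'eef_pos': array([ 0.54379391, -0.05952026,  0.03129573]), 'tool_rot': array([ 1.79864946e+02,  1.81059109e-02, -1.28364857e+01]), 'force': array([ -3.68583688, -15.93391795,   1.92442317]), 'moment': array([-3.19559737,  0.65060662, -0.05815061]), 'finger_gap': -0.0002974221685977429}
```

View pics/w19.png

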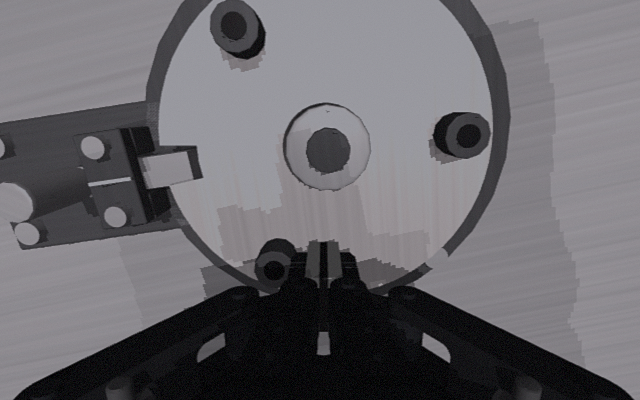

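Emit:
carry_out:
  steps:
    - {"offset": [0,0,0],"twist": 0}
    - {"offset": [0,0,0],"twist": 0}
    - {"offset": [0,0.3,0],"twist": 0}
    - {"offset": [0,0.7,0],"twist": 0}
    - {"offset": [0,1.3,0],"twist": 0}

```text
t: 17.93
eef_pos: [0.5417, -0.0693, 0.0313]
tool_rot: [-180.0, -0.0, -12.7]
force: [-0.3, -0.0, -0.6]
finger_gap: 0.0002
```

Emit:
carry_out:
  steps:
    - {"offset": [0,0,-1.5],"twist": 0}
    - {"offset": [0,0,-4],"twist": 0}
    - {"offset": [0,-1,-6.5],"twist": 0}
    - {"offset": [0,-2.5,-7],"twist": 0}
    - {"offset": [0,-2.5,-7],"twist": 0}

```text
t: 18.35
eef_pos: [0.5487, -0.0428, 0.1032]
tool_rot: [-179.9, -0.2, -12.6]
force: [0.4, 0.4, -1.1]
finger_gap: 0.0001
```

```bash
python3 - <<'E'
from h import *
import pickle
d=r.get_image('wrist'); pickle.dump(d,open('w20.pkl','wb'))
im=d["image"][:,:,::-1]; cv2.imwrite("pics/w20.png",im)
s=r.read_state();print(s['eef_pos'],s['t'],s['force'])
E
```

```text
[ 0.54777929 -0.04401812  0.10208335] 18.4 [-0.04853285 -0.71153724 -0.69339791]
```

View pics/w20.png

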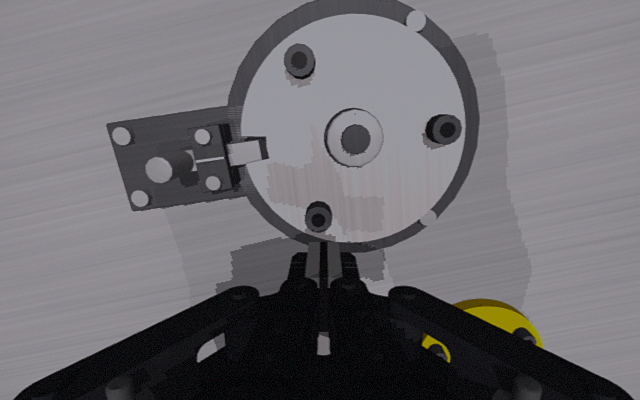

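```bash
python3 - <<'E'
from h import *
import pickle
d=pickle.load(open('w20.pkl','rb'))
im=d["image"][:,:,::-1]
c=cv2.resize(im[100:230,130:330],None,fx=4,fy=4,interpolation=cv2.INTER_CUBIC)
cv2.imwrite("pics/w20z.png",np.clip((c/255.)**.6*255,0,255).astype(np.uint8))
ringfit(d,[(298,60),(448,129.5),(319,218)])
c=at(d,356,140,.042)[:2]
for k,u,v,z in [("pin",159,170,.06),("l1",196,161,.037),("l2",224,158,.037)]:
    p=at(d,u,v,z)[:2];print(k,p,np.hypot(*(p-c)),np.degrees(np.arctan2(*(p-c)[::-1])))
E
```

```text
centre [ 0.5960444  -0.07273786]
[ 0.64634059 -0.04964773] 24.65905310063292 0.05534311576954987
[ 0.58961205 -0.12788575] -96.65281571941782 0.05552174788248138
[ 0.55218056 -0.0406801 ] 143.8389057529604 0.05432988287528471
pin [0.60458877 0.04041425] 0.11414012325377744 85.2778501387775
l1 [0.60369412 0.02763765] 0.10133336642289781 85.18726875892862
l2 [0.60168991 0.00976699] 0.08335904880936289 85.52943124468317
```

View pics/w20z.png

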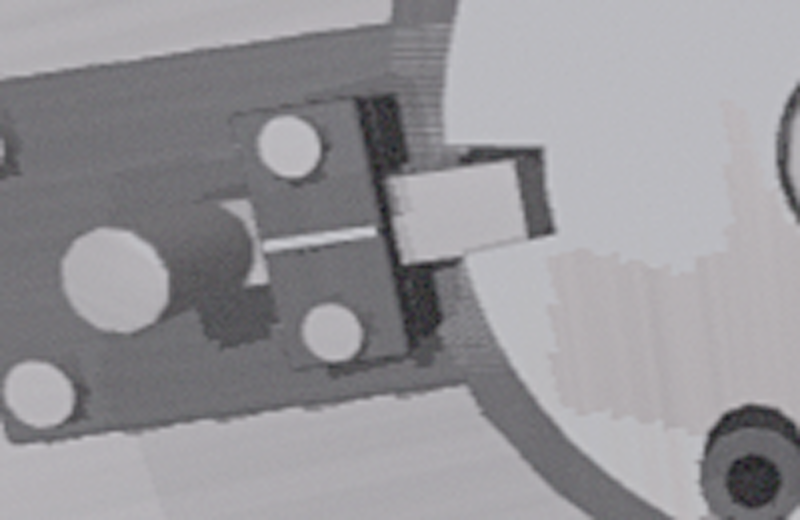

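```bash
python3 -c "
from rig import r
print(r.finish_job())"
```

```text
the job is handed in; nothing more can be done
None
```

The ring is seated against the key, the key is fully home, and the job was handed in at about 18.4 s with the arm clear of everything.

- **Turning:** I turned the ring about 127° clockwise with shut fingers on a screw head. The notch then faced the key to within about 0.5°.
- **Key:** I pushed the key in at about 5 N until it met its stop, where the force rose to a peak of about 18 N. I then backed off.
- **Clockwise push:** I pushed the ring against the key at about 15 N (readings 15 to 16 N), held for a little over 1 s, and released straight back.

**One fault:** my first try at the clockwise push was too high. At about 9 N the wider part of the finger slipped onto the top of the head, pressing down on it with about 17 N. I lifted off, went about 5 mm lower and repeated the push cleanly.

**Last checks:**
- **Pin distance:** the pin is 114.1 mm from the spigot's axis, against 114 mm for home.
- **Ring angle:** the notch is at about 83.9° against the key line at about 85.4°. That is about 1.5° clockwise, close to the expected 2 mm of play, and the last picture shows the notch wall against the key.
- **Wrench, tin and spacer:** I did not measure them again, but the arm never went down near them.
- **Disagreement between views:** the top camera and the wrist camera differed by about 3 mm on where the spigot stands. I worked from the wrist camera.

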